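# Fit the amber filter to the microscope lamp and clamp it to one clutch click

## Robot

A 7-joint arm with a two-finger parallel gripper is mounted at the origin on the work surface. World frame = base frame: x ahead of the robot, y to its left, z up, the work surface at z = 0. Lengths are in m, angles in rad, forces in N, time in s.
With the tool pointing down it reaches from about 0.4 to 0.85 m from the base axis. Payload 10.4 kg.
Tool frame: the origin (TCP) lies midway between the tips of the shut fingers; the grasp point (between the pads) lies 19 mm behind it; z points along the fingers, x is the direction in which the jaws open and shut, and the axes are right-handed (so a half turn about z gives the same grasp; the last joint's range is limited). The gripper opens to 85 mm and grips with 20 to 120 N. Pads are 22 mm wide; open, the fingers measure 114 mm over their backs; the gripper's body (76 mm by 85 mm) begins 54 mm behind the grasp point. The pads swing forward as they close: fully open they stand 13 mm farther back than shut.
Start: joints at [-1.294, 0.332, -0.065, 1.46, 0.022, 1.35, -0.088], TCP at [0.185, 0.597, 0.231] pointing down, gripper open.
Joint ranges: [-2.6, 2.6], [-0.5, 2.12], [-1.47, 1.34], [0.16, 2.42], [-1.27, 4.41], [0.06, 2.06], [-2.6, 2.6]. Speed limits (rad/s): [2.22, 2.22, 2.79, 2.79, 3.14, 3.14, 3.14].

## Interface

Orientations are given as a unit quaternion [x, y, z, w].
In Python, from workcell import monitor, eyes, ticket, models gives the robot as it stands.
- The arm moves only by the tool servo_tool, never from a script. Its argument "motion" is a list of rows, each a list of 7 numbers: the opening, from 0 (shut) to 1 (fully open), then the shift along the tool's x, y, z in m, then the turn, a rotation vector about the tool's x, y, z in degrees. In form: [[fingers, tx, ty, tz, rx, ry, rz], ...]. A call has 1 to 20 rows; each row is the pose to reach, as a shift and turn from the pose commanded when the call began, along the tool's axes at that moment; what a row does not reach only later rows make up. A row lasts 1/8 s, in which the tool goes at most 62.5 mm and 10.7 degrees, less where a joint would pass 70% of its speed; a pose out of reach is approached as far as the arm can. A call with a gripper value outside its range is refused whole. The fingers move at their own pace and stop on an object; "grip_force" is the grip in N (left out, the last holds). Time passes only in rows, so rows that repeat a pose let the fingers close. It gives the time, the measured TCP pose, the force and the opening at its end, in the units of the state.
- monitor.get_obs(): the state, without advancing time (a new reading comes with each control period).
- eyes.camera(name): name is "side" or "top" or "wrist"; returns (picture, depth): 400x640x3 uint8, blue, green, red; 400x640 float32, m along the optical axis (not along the pixel's ray), 0 where there is no reading.
- eyes.camera_info(name): a dict with "intrinsics" (3x3 intrinsics, pixels), "k1" (the pictures are not rectified: a ray, as slopes to the right and down, at radius r is drawn at 1 + k1 r^2 times it, then the intrinsics apply), "extrinsics" (4x4, takes a point from world to camera coordinates); the wrist camera has in their place "tool_from_camera" (4x4, takes a point from camera to tool coordinates, whose origin is the TCP and whose axes are the tool frame's). Camera axes: x right, y down, z forward; pixel columns grow to the right and rows downward; lengths in m; the calibration is good to about 2 mm. A picture is of the moment at which its call begins: read the wrist's pose just before it. camera_info takes no time and is no camera call.
- ticket.hand_in(): hands the job in, once; it reports no verdict.
Trained networks look in the newest picture that a camera, given by its name, has taken for a name from the list of things; names that differ only in an ending like _2 or _b are one class to them, and where a whole thing is asked for, a point or a joint stands for the part that bears it (a point fixed in the world has none). Each returns a list of dicts, best first, with "confidence" (0 to 1); they miss things now and then, are a little off and sometimes report something else, mostly with a low value. They report only what shows in the picture. A call takes as long as a camera call.
- models.boxes_of(camera, thing): "point" ([x, y, z] in m, in the coordinates of the camera as it stood for that picture, good to about 4 mm: the middle of the surface that is visible of it).
The state is a dict: "clock": time; "joint_pos": joint angles; "joint_velocities": joint speeds; "tau": joint torques, N m; "position": TCP position; "ee_rot": TCP orientation; "ft_force": force on the tool from outside, world axes, zero at the start; "torque": the same for the moment, N m; "grip_width": opening from 0.0 (shut) to 1.0 (fully open).
Only numpy, scipy, OpenCV 4.12 (cv2) and the standard library are available. Lean on these libraries where they do the work, as an engineer would, in place of code of your own. Each camera call takes 0.05 s, during which the arm holds its last target. There are 200 camera calls.

## Task

Take the amber filter cell from the rack and press it gently but fully home, upright, in the slot of the filter holder in front of the microscope lamp. Then turn the black clamp knob clockwise until its slip clutch clicks once, stop there before it can click a second time, and let go. Leave the blue filter and everything else on the bench alone.

Things in the scene. Friction and masses are not known exactly. Their poses are not given: they have to be found in the camera images.
- amber_cell: amber filter cell to fit: upright steel frame 72 mm wide (y), 12 thick (x), 52 tall with amber glass, and centred on top an amber grip tab 24 mm wide (y), 12 thick (x), from 52 to 84 mm above the origin; pinch the tab across its thickness. About 90 g. Origin: centre of the underside, z up. Same when turned half round. Starts in either place of the rack
- blue_cell: a cell of the same shape with blue glass and tab, in the other place of the rack; leave it there
- rack: grey fixed rack 60 x 186 mm, 24 mm tall, origin at the centre of its underside; the two cells stand side by side along its y, 92 mm apart, undersides 6 mm above the table, sunk 18 mm in loose slots
- slot_floor (a point): centre of the floor of the holder's slot, 10 mm above the table; z up, x across the slot's thickness towards the lamp, y along its width towards the knob. The slot is 15 mm thick, 76 mm wide, its mouth 36 mm above this point, with sloping chrome lead-in lips up to 42 mm above it. The cell goes in with its y along this y, either way round
- seat: black pad 15 x 76 mm on the slot's floor, origin at its top centre (= slot_floor). Two sprung balls in the slot's face 16 mm above it rub on the frame, about 4 to 15 N of resistance in all from there down, so the cell does not fall home by its weight. The floor is rigid: the force climbs steeply when the frame is home. The frame can be broken by ramming it
- holder: cream holder and lamp, fixed; origin on the table below the slot's centre, axes as slot_floor. The cover under the knob is 46 mm above the table. The lamp barrel begins 93 mm from the slot in +x, 86 mm tall; its chrome post, 165 mm in +x and 62 mm in -y, is 108 mm tall
- stop_pad: chrome stop at the slot's -y end (6 mm thick, 24 wide); origin at the foot of its inner face, 38 mm from the slot's centre. The hidden cam under the knob pushes the cell along -y against it
- knob_grip (a point): on the upright axis of the black clamp knob, 65 mm from the slot's centre in +y, 80 mm above the table: the height to grip. The knob is a bar 40 mm long (this frame's x), 14 thick (y), top 92 mm above the table, on a round skirt 42 mm across with its top at 60 mm. This frame turns with the knob. Its start angle varies and tells nothing of the cam's angle
- knob_axis (a point): fixed point on the knob's axis 93 mm above the table, axes as slot_floor. Turning the knob clockwise: 0.4 to 2.2 rad of free running at 0.3 N m, a rise as the cam clamps to a peak of 0.7 N m or so, then the click: a fall of 0.4 N m or more within 0.4 rad (held still, readings are lower and the fall about 0.15 to 0.3 N m). A second click comes 0.4 to 0.6 rad after. Let go, knob and cam stay put; regrasp freely
- pin_top (a point): top of the red tell-tale pin, 7 mm across, in the middle of the knob's bar; level with knob_axis, 1 mm above the bar, before the clutch slips. It rises 2.5 mm per rad of clutch slip: about 1.5 mm up at rest after the first click, 3 mm after a second, which overstrains the clutch
- eyepiece: loose black eyepiece, 34 mm across, 55 mm tall; origin at its underside. Leave alone
- objective: loose brass objective, 24 mm across, 42 mm tall; origin at its underside. Leave alone
- screwdriver: loose screwdriver lying on the table; leave alone
- petri_dish: loose clear dish, 90 mm across, 15 mm tall; leave alone
- cleaner_bottle: loose amber bottle, 40 mm across, 100 mm tall; leave alone
- bulb_box: loose cardboard box 45 x 45 x 60 mm; leave alone

How it is judged:
On the way, in this order (a step that is already met when the one before it is completed fails the run):
1. the amber cell is fully home and upright in the holder's slot (z of amber_cell in the frame of slot_floor below 0.0025 m and horizontal distance between amber_cell and slot_floor below 0.005 m and angle between amber_cell's own z axis and vertical below 0.06 rad and angle between the x axis of amber_cell and the x axis of slot_floor, either way round below 0.12 rad), for 0.2 s.
2. the knob is turned until the clutch has clicked once, with the cell home and pressed against the stop (all of step 1 and z of pin_top in the frame of knob_axis above 0.0008 m and contact force between amber_cell and stop_pad above 3 N), for 0.1 s.
At the end, for the whole second after the job is handed in: Amber cell home in the slot (underside within 2.5 mm of the floor, 5 mm of the centre, 0.06 rad of upright, 0.12 rad of the slot's line), at rest, pressed on the stop by over 3 N; pin 0.8 to 2.1 mm up (one click); blue cell within 10 mm of its start (all of step 2 and z of pin_top in the frame of knob_axis below 0.0021 m and linear speed of amber_cell below 0.01 m/s and distance of blue_cell from where it was at the start of the episode below 0.01 m); the robot touches nothing.
It fails at once if the clutch is driven on to a second click (pin more than 2.25 mm up) (z of pin_top in the frame of knob_axis above 0.00225 m).
It fails at once if the cell is rammed into the slot's floor (more than 40 N) (contact force between amber_cell and seat above 40 N).
It fails at once if the blue cell is moved by more than 10 mm (distance of blue_cell from where it was at the start of the episode above 0.01 m).
It fails at once if a bystander is moved by more than 20 mm (distance of any of eyepiece, objective, screwdriver, petri_dish, cleaner_bottle, bulb_box from where it was at the start of the episode above 0.02 m).
It also fails if it takes over 72 s, if anything falls off the work surface, if the arm or the gripper's body presses on something with over 40 N, if the wrist force passes 120 N, or if a joint passes its speed limit or range.

## Working session

There is one attempt and no reset: what is moved stays moved. The work goes in short steps, Python scripts to look and compute and a tool call to move; the robot and the scene stay as the last step left them, time stands still between calls to the robot, and variables do not carry over. Pictures are saved under pics/ and viewed, about 8 in all and at most 12, crops included, and the job is handed in when it is done.

Besides the shell and the picture viewer there is one more tool, called after "Emit:" in YAML: its name, and indented under it one key for each argument. servo_tool: Moves the arm, as the interface text tells. Its arguments: {"type":"object","properties":{"motion":{"type":"array"},"grip_force":{"type":"number"}},"required":["motion"]}

```bash
mkdir -p pics; cat > h.py <<'E'
import numpy as np, cv2
from scipy.spatial.transform import Rotation as R
from workcell import monitor, eyes, ticket, models
def T_tool():
    o=monitor.get_obs(); T=np.eye(4); T[:3,:3]=R.from_quat(o["ee_rot"]).as_matrix(); T[:3,3]=o["position"]; return T
def cam2world(name,T=None):
    i=eyes.camera_info(name)
    return T@np.array(i["tool_from_camera"]) if name=="wrist" else np.linalg.inv(np.array(i["extrinsics"]))
def shot(name):
    T=T_tool(); im,d=eyes.camera(name); return im,d,cam2world(name,T)
def cloud(name,d,C):
    i=eyes.camera_info(name); K=np.array(i["intrinsics"]); v,u=np.mgrid[0:400,0:640]
    p=np.stack([u,v],-1).reshape(-1,1,2).astype(float)
    n=cv2.undistortPoints(p,K,np.array([i["k1"],0,0,0.])).reshape(400,640,2)
    P=np.dstack([n*d[...,None],d]); return P@C[:3,:3].T+C[:3,3]
def find(name,C,things,n=2):
    for t in things:
        for r in models.boxes_of(name,t)[:n]:
            p=C[:3,:3]@np.array(r["point"])+C[:3,3]; print(name,t,round(r["confidence"],2),p.round(4))
E
python3 - <<'E'
from h import *
for n in("top","side"):
    im,d,C=shot(n); cv2.imwrite(f"pics/{n}0.png",im); np.save(f"{n}0.npy",cloud(n,d,C))
    find(n,C,["amber_cell","blue_cell","rack","holder","seat","stop_pad","knob_grip","pin_top","eyepiece","objective","cleaner_bottle","bulb_box","petri_dish","screwdriver"],1)
o=monitor.get_obs();print(o)
E
```

```text
top amber_cell 0.51 [ 0.5269 -0.2595  0.0527]
top blue_cell 0.78 [ 0.5323 -0.1707  0.0602]
top rack 0.89 [ 0.5181 -0.2207  0.0038]
top holder 0.58 [0.6464 0.1847 0.0468]
top seat 0.45 [0.5567 0.1605 0.0116]
top stop_pad 0.56 [0.6405 0.1891 0.0445]
top knob_grip 0.61 [ 0.5233 -0.2592  0.0554]
top eyepiece 0.62 [0.3644 0.2839 0.052 ]
top cleaner_bottle 0.75 [ 0.6539 -0.3632  0.06  ]
top bulb_box 0.64 [ 0.6683 -0.119   0.0584]
top petri_dish 0.7 [0.4912 0.4166 0.0101]
top screwdriver 0.83 [0.3933 0.1103 0.0223]
side amber_cell 0.73 [ 0.5267 -0.2733  0.0585]
side blue_cell 0.89 [ 0.5325 -0.1803  0.0552]
side rack 0.8 [ 0.5165 -0.2288  0.0123]
side holder 0.84 [0.6421 0.1806 0.0472]
side seat 0.32 [ 0.6687 -0.1265  0.0508]
side stop_pad 0.62 [0.5639 0.1171 0.0341]
side knob_grip 0.76 [0.5332 0.2199 0.0684]
side eyepiece 0.48 [0.3665 0.2801 0.0492]
side objective 0.68 [ 0.3686 -0.0791  0.0278]
side cleaner_bottle 0.74 [ 0.6574 -0.3713  0.0605]
side petri_dish 0.88 [0.4956 0.4187 0.0118]
side screwdriver 0.75 [0.3947 0.1051 0.0229]
{'clock': 1.5, 'joint_pos': array([-1.29359015,  0.33218111, -0.06467232,  1.46008363,  0.02156909,
        1.34987172, -0.08847804]), 'joint_velocities': array([ 8.91282611e-04,  5.44622437e-04, -3.74711731e-04,  2.57449078e-04,
       -8.43721034e-05, -9.20207409e-04, -1.42132947e-03]), 'tau': array([-2.73321530e-05, -6.25227284e+01,  4.90191579e-02, -3.91827464e+01,
        1.64015108e-02,  1.83452008e-03, -3.38794712e-05]), 'position': array([0.18458301, 0.5971614 , 0.23135707]), 'ee_rot': array([ 8.04780330e-01,  5.93572754e-01,  4.60419157e-05, -6.16485466e-05]), 'ft_force': array([-0.27446972,  0.00603193,  0.30895318]), 'torque': array([-0.01044596,  0.01236394,  0.01988846]), 'grip_width': 0.9973594477728955}
```

View pics/top0.png

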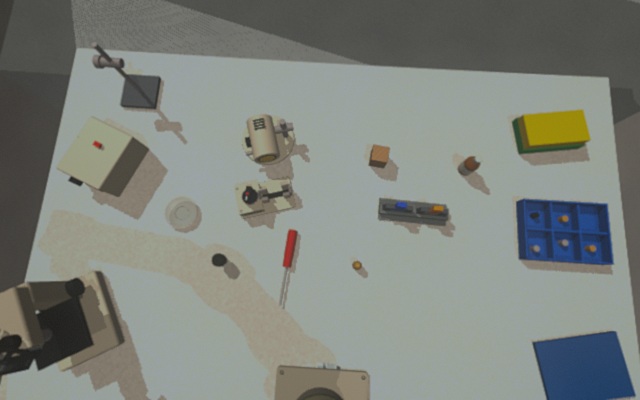

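View pics/side0.png

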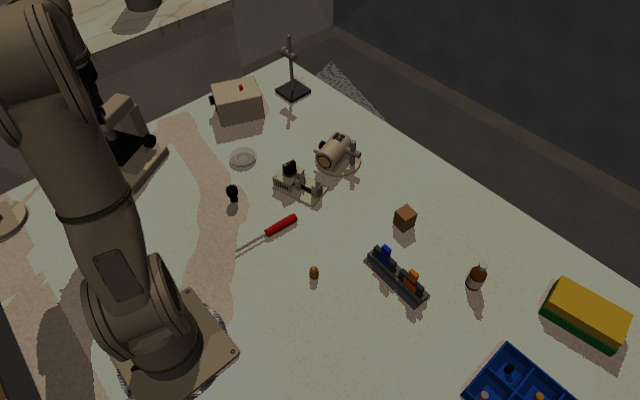

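The top view shows the rack at about (413,210), amber right (432,210) and blue left (402,206). The holder is at (265,196), with the knob at (249,195) and the lamp behind it at (262,140). The side view agrees, with the amber cell at the -y end.

```bash
cat >> h.py <<'E'
def plan(x,y,z,psi):
    "shift along tool axes and rz deg to reach TCP xyz with tool x at world yaw psi deg, pointing down"
    T=T_tool(); s=T[:3,:3].T@(np.array([x,y,z])-T[:3,3])
    c,n=np.cos(np.radians(psi)),np.sin(np.radians(psi))
    G=np.array([[c,n,0],[n,-c,0],[0,0,-1.]])
    print("shift",s.round(4),"turn",np.degrees(R.from_matrix(T[:3,:3].T@G).as_rotvec()).round(2))
E
python3 - <<'E'
from h import *
print(np.array(eyes.camera_info("wrist")["tool_from_camera"]).round(3),eyes.camera_info("wrist")["intrinsics"])
plan(0.52,0.17,0.30,0)
P=np.load("top0.npy"); 
for u,v in((275,194),(249,195),(289,188),(262,140),(285,128),(432,210),(402,206)): print(u,v,P[v,u].round(3))
E
```

```text
[[ 1.    -0.    -0.001  0.   ]
 [ 0.     0.954  0.3   -0.077]
 [ 0.001 -0.3    0.954 -0.142]
 [ 0.     0.     0.     1.   ]] [[356.40978651   0.         316.67527021]
 [  0.         356.40978651 198.63488429]
 [  0.           0.           1.        ]]
shift [-0.309   0.4466 -0.0687] turn [-1.000e-02 -1.000e-02  7.282e+01]
275 194 [0.555 0.16  0.009]
249 195 [0.531 0.214 0.092]
289 188 [0.566 0.118 0.047]
262 140 [0.683 0.196 0.086]
285 128 [0.724 0.139 0.075]
432 210 [ 0.524 -0.255  0.077]
402 206 [ 0.528 -0.176  0.088]
```

Emit:
servo_tool:
  motion:
    - [1,-0.077,0.1117,-0.0172,0,0,10]
    - [1,-0.1545,0.2233,-0.0344,0,0,20]
    - [1,-0.232,0.335,-0.0515,0,0,30]
    - [1,-0.309,0.4466,-0.069,0,0,40]
    - [1,-0.309,0.4466,-0.069,0,0,50]
    - [1,-0.309,0.4466,-0.069,0,0,55]
    - [1,-0.309,0.4466,-0.069,0,0,55]
    - [1,-0.309,0.4466,-0.069,0,0,55]

```text
clock: 2.5
position: [0.4919, 0.2053, 0.2949]
ee_rot: [0.988, 0.155, 0.0, -0.0]
ft_force: [1.1, 0.7, -0.6]
grip_width: 1.002
```

```bash
python3 - <<'E'
from h import *
im,d,C=shot("wrist"); cv2.imwrite("pics/w1.png",im); np.save("w1.npy",cloud("wrist",d,C))
find("wrist",C,["seat","stop_pad","knob_grip","pin_top","holder"],1)
o=monitor.get_obs();print(o["clock"],o["position"],o["joint_pos"])
plan(0.49,-0.26,0.24,-3)
E
```

```text
wrist seat 0.63 [0.5554 0.1548 0.006 ]
wrist knob_grip 0.96 [0.5352 0.2247 0.0623]
wrist pin_top 0.5 [0.5376 0.2228 0.0934]
wrist holder 0.58 [0.6484 0.2052 0.0438]
2.8 [0.49029786 0.20806965 0.29411483] [-0.82716207  0.09275304  0.36828476  1.62439692 -0.03418339  1.43105341
 -0.1429145 ]
shift [-0.1442  0.4453  0.054 ] turn [-2.000e-02  3.000e-02  2.091e+01]
```

View pics/w1.png

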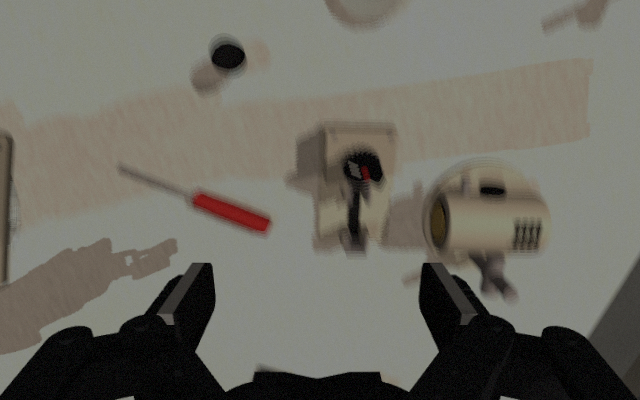

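The view is blurred because the arm was still moving. The knob is at (362,170), the slot at (353,215) and the lamp at (490,220). I'll look again when I return.

Emit:
servo_tool:
  motion:
    - [1,-0.015,0.06,0.004,0,0,3]
    - [1,-0.03,0.12,0.008,0,0,6]
    - [1,-0.045,0.18,0.012,0,0,9]
    - [1,-0.06,0.24,0.016,0,0,12]
    - [1,-0.075,0.3,0.02,0,0,15]
    - [1,-0.09,0.36,0.025,0,0,18]
    - [1,-0.105,0.42,0.03,0,0,21]
    - [1,-0.123,0.475,0.034,0,0,21]
    - [1,-0.123,0.494,0.034,0,0,21]
    - [1,-0.123,0.494,0.034,0,0,21]
    - [1,-0.123,0.494,0.034,0,0,21]
    - [1,-0.123,0.494,0.034,0,0,21]

```text
clock: 4.3
position: [0.5256, -0.2991, 0.2604]
ee_rot: [1.0, -0.026, 0.0, -0.0]
ft_force: [0.1, 0.5, -0.2]
grip_width: 1.003
```

```bash
python3 - <<'E'
from h import *
im,d,C=shot("wrist"); cv2.imwrite("pics/w2.png",im); P=cloud("wrist",d,C); np.save("w2.npy",P)
find("wrist",C,["amber_cell","blue_cell","rack"],1)
o=monitor.get_obs();print(o["clock"],o["position"],o["ft_force"])
hsv=cv2.cvtColor(im,cv2.COLOR_BGR2HSV)
for n,lo,hi in(("amber",8,30),("blue",100,130)):
    m=(hsv[...,0]>lo)&(hsv[...,0]<hi)&(hsv[...,1]>130)&(P[...,2]>.078)&(P[...,2]<.1)&(P[...,0]>.47)&(P[...,0]<.58)
    q=P[m]; v,u=np.nonzero(m); print(n,m.sum(),q.mean(0).round(4),u.mean(),v.mean(),cv2.minAreaRect(q[:,:2].astype(np.float32)*1000), (q.min(0)*1000).round(),(q.max(0)*1000).round())
plan(.5254,-.265,.24,0)
E
```

```text
wrist amber_cell 0.94 [ 0.5298 -0.2602  0.055 ]
wrist blue_cell 0.84 [ 0.5351 -0.1826  0.0556]
wrist rack 0.97 [ 0.5272 -0.2219  0.0032]
4.5 [ 0.52524355 -0.30022266  0.26045312] [-0.03875589 -0.12452257 -0.67692678]
amber 368 [ 0.5289 -0.2678  0.0886] 319.01630434782606 140.97282608695653 ((528.8131713867188, -268.4010314941406), (24.104177474975586, 10.68571662902832), 87.20162963867188) [ 523. -281.   79.] [ 535. -256.   91.]
blue 463 [ 0.5323 -0.1768  0.0887] 317.475161987041 29.131749460043196 ((532.0455932617188, -176.54820251464844), (24.26045036315918, 11.31226634979248), 87.56262969970703) [ 526. -189.   78.] [ 538. -164.   91.]
shift [-0.0018 -0.0352  0.0205] turn [-0.02 -0.03 -3.12]
```

View pics/w2.png

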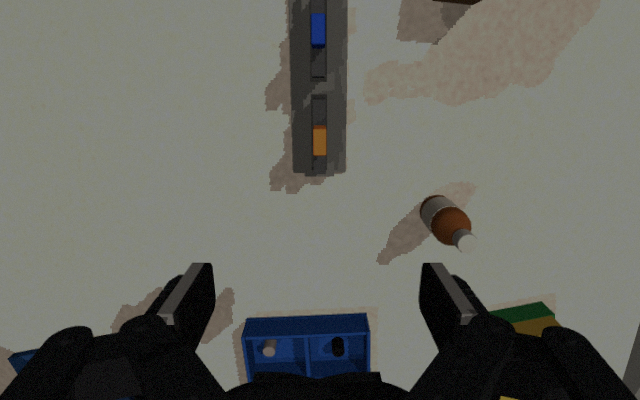

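Amber tab is at pixel (319,141), blue at (318,29). The 24 x 11 mm tab top at z about 0.09 matches the given sizes. Yaw is about -2.5°.

Emit:
servo_tool:
  motion:
    - [0.5,0.002,-0.0324,0.03,0,0,0.5]
    - [0.5,0.002,-0.0324,0.085,0,0,0.5]
    - [0.5,0.002,-0.0324,0.135,0,0,0.5]
    - [0.5,0.002,-0.0324,0.17,0,0,0.5]
    - [0.5,0.002,-0.0324,0.19,0,0,0.5]
    - [0.5,0.002,-0.0324,0.1995,0,0,0.5]
    - [0.5,0.002,-0.0324,0.1995,0,0,0.5]
    - [0,0.002,-0.0324,0.1995,0,0,0.5]
    - [0,0.002,-0.0324,0.1995,0,0,0.5]
    - [0,0.002,-0.0324,0.1995,0,0,0.5]
    - [0,0.002,-0.0324,0.1995,0,0,0.5]
    - [0,0.002,-0.0324,0.1995,0,0,0.5]
    - [0,0.002,-0.0324,0.1995,0,0,0.5]
  grip_force: 60

```text
clock: 6.12
position: [0.5296, -0.269, 0.0619]
ee_rot: [0.999, -0.032, 0.001, 0.0]
ft_force: [-0.6, 0.7, 6.7]
grip_width: 0.128
```

Emit:
servo_tool:
  motion:
    - [0,0,0,-0.015,0,0,0]
    - [0,0,0,-0.045,0,0,0]
    - [0,0,0,-0.09,0,0,0]
    - [0,0,-0.01,-0.14,0,0,-2]
    - [0,0,-0.06,-0.18,0,0,-6]
    - [0,-0.001,-0.115,-0.198,0,0,-10]
    - [0,-0.001,-0.17,-0.198,0,0,-14]
    - [0,-0.002,-0.225,-0.198,0,0,-18]
    - [0,-0.003,-0.28,-0.198,0,0,-21.6]
    - [0,-0.003,-0.33,-0.198,0,0,-21.6]
    - [0,-0.003,-0.37,-0.198,0,0,-21.6]
    - [0,-0.003,-0.37,-0.198,0,0,-21.6]
    - [0,-0.003,-0.37,-0.198,0,0,-21.6]
    - [0,-0.003,-0.37,-0.198,0,0,-21.6]
    - [0,-0.003,-0.37,-0.198,0,0,-21.6]

```text
clock: 8.0
position: [0.5496, 0.0997, 0.259]
ee_rot: [0.988, 0.155, 0.0, -0.0]
ft_force: [0.5, -0.2, -2.0]
grip_width: 0.13
```

```bash
python3 - <<'E'
from h import *
o=monitor.get_obs();print(o)
im,d,C=shot("wrist"); cv2.imwrite("pics/w3.png",im); P=cloud("wrist",d,C); np.save("w3.npy",P)
find("wrist",C,["seat","stop_pad","knob_grip","pin_top","amber_cell"],1)
c=cv2.resize(im[60:400,160:560],None,fx=1.9,fy=1.7); cv2.imwrite("pics/w3c.png",c)
E
```

```text
{'clock': 8.0, 'joint_pos': array([-0.73853932,  0.17642848,  0.54604915,  1.62560029, -0.09334094,
        1.36539639,  0.13080793]), 'joint_velocities': array([-2.55417179e-03,  3.85342664e-03, -6.06263994e-03, -1.84197041e-05,
       -1.33269454e-03, -1.87616016e-03,  1.08915723e-04]), 'tau': array([-3.11576994e-02, -4.50197375e+01,  4.16353673e+00, -3.96687770e+01,
        2.83802894e-02,  8.06479395e-03,  3.27352740e-03]), 'position': array([0.54964012, 0.09971168, 0.25904631]), 'ee_rot': array([ 9.87922566e-01,  1.54948321e-01,  1.34453445e-04, -5.55892140e-05]), 'ft_force': array([ 0.52425048, -0.15407967, -1.99525977]), 'torque': array([ 0.02475192, -0.00333772, -0.01725606]), 'grip_width': 0.1297246358973387}
wrist seat 0.95 [0.5509 0.161  0.007 ]
wrist stop_pad 0.61 [0.5561 0.1616 0.0114]
wrist knob_grip 0.65 [0.5382 0.2156 0.0709]
wrist amber_cell 0.6 [0.5457 0.1142 0.2629]
```

View pics/w3.png

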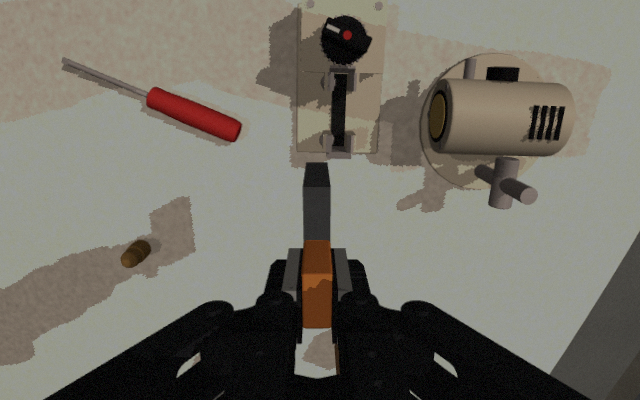

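Clear view: the slot runs from (342,78) to (338,148), the red pin is at (347,35), and the held cell is upright at about (316,165–330).

```bash
python3 - <<'E'
from h import *
im=cv2.imread("pics/w3.png"); P=np.load("w3.npy"); T=T_tool()
g=cv2.cvtColor(im,cv2.COLOR_BGR2GRAY); hsv=cv2.cvtColor(im,cv2.COLOR_BGR2HSV)
W=np.zeros(g.shape,bool); W[66:158,318:362]=1
for n,m in(("slot",W&(P[...,2]<.02)&(g<60)&(abs(P[...,2]-.01)<.008)),("lips",W&(P[...,2]>.046)&(P[...,2]<.06))):
    q=P[m]; print(n,m.sum(),np.median(q[:,2]),cv2.minAreaRect(q[:,:2].astype(np.float32)*1000), q.mean(0).round(4))
    if n=="slot":
        c=q[:,:2]-q[:,:2].mean(0); w,v=np.linalg.eigh(c.T@c); print("axis deg",np.degrees(np.arctan2(v[1,1],v[0,1])))
for v in range(80,150,12):  # lip/floor profile
    print(v,[tuple((P[v,u]*1000).round().astype(int)) for u in range(326,354,3)])
W=np.zeros(g.shape,bool); W[15:62,320:375]=1
m=W&(P[...,2]>.085); q=P[m]; print("bar",m.sum(),q.mean(0).round(4),cv2.minAreaRect(q[:,:2].astype(np.float32)*1000))
m=W&(hsv[...,1]>150)&(g>30)&((hsv[...,0]<10)|(hsv[...,0]>170)); print("pin",m.sum(),np.nanmean(P[m],0).round(4))
# held cell in tool coordinates
Q=(P-T[:3,3])@T[:3,:3]
for n,b in(("frametop",(166,182,306,328)),("frameface",(190,236,306,328)),("tabtop",(280,325,306,328))):
    q=Q[b[0]:b[1],b[2]:b[3]].reshape(-1,3); print(n,np.median(q,0).round(4),q.min(0).round(4),q.max(0).round(4))
m=np.zeros(g.shape,bool); m[166:236,290:345]=1; m&=(Q[...,2]>-.02)&(Q[...,2]<.08); q=Q[m]
for lo in(-.045,-.04,-.037,-.03): 
    s=q[(q[:,1]>lo)&(q[:,1]<lo+.008)]; 
    if len(s): print("y",lo,len(s),"x",s[:,0].min().round(4),s[:,0].max().round(4),"z",s[:,2].min().round(4),s[:,2].max().round(4))
for v in(170,200,230,260,300): 
    r=[u for u in range(285,350) if -.03<Q[v,u,2]<.08 and abs(Q[v,u,0])<.012]; print(v,r[0],r[-1],Q[v,r[0]].round(4),Q[v,r[-1]].round(4))
E
```

```text
slot 968 0.008970206787056428 ((554.7154541015625, 156.94027709960938), (15.525264739990234, 76.41710662841797), 16.23113441467285) [0.5553 0.1573 0.0091]
axis deg 106.4315183304094
lips 731 0.04944883002816042 ((553.51708984375, 156.66204833984375), (40.48522186279297, 86.37117767333984), 17.903297424316406) [0.5536 0.1608 0.0491]
80 [(np.int64(532), np.int64(182), np.int64(46)), (np.int64(535), np.int64(183), np.int64(50)), (np.int64(537), np.int64(183), np.int64(49)), (np.int64(541), np.int64(185), np.int64(29)), (np.int64(545), np.int64(187), np.int64(9)), (np.int64(548), np.int64(187), np.int64(10)), (np.int64(551), np.int64(188), np.int64(9)), (np.int64(553), np.int64(189), np.int64(19)), (np.int64(554), np.int64(189), np.int64(46)), (np.int64(556), np.int64(189), np.int64(51))]
92 [(np.int64(537), np.int64(171), np.int64(6)), (np.int64(540), np.int64(172), np.int64(7)), (np.int64(543), np.int64(173), np.int64(8)), (np.int64(546), np.int64(174), np.int64(10)), (np.int64(549), np.int64(175), np.int64(8)), (np.int64(552), np.int64(176), np.int64(9)), (np.int64(555), np.int64(177)
[... 2164 characters left out ...]
005 -0.0356  0.0281] [-0.0061 -0.0764 -0.1418] [ 0.0052 -0.0351  0.0466]
frameface [-0.0005 -0.0238  0.0047] [-0.0052 -0.0344  0.0023] [ 0.0042 -0.0128  0.0064]
tabtop [-0.0003  0.0001 -0.0273] [-0.0045 -0.0764 -0.1418] [ 0.0035  0.0104 -0.0255]
y -0.04 750 x -0.0067 0.0054 z 0.0029 0.0466
y -0.037 936 x -0.0067 0.0054 z 0.0027 0.0466
y -0.03 464 x -0.0064 0.005 z 0.0027 0.0066
170 305 327 [-0.0064 -0.0355  0.0362] [ 0.0049 -0.0356  0.0358]
200 303 329 [-0.0062 -0.0297  0.0042] [ 0.005  -0.0295  0.0047]
230 303 329 [-0.0065 -0.0155  0.0048] [ 0.0051 -0.0156  0.0045]
260 288 346 [-0.0118 -0.0103 -0.0139] [ 0.0112 -0.0108 -0.0147]
300 302 331 [-0.0059 -0.0004 -0.0269] [ 0.005  -0.0004 -0.0269]
```

Emit:
servo_tool:
  motion:
    - [0,0.012,-0.027,0.01,0,0,1.1]
    - [0,0.023,-0.0534,0.03,0,0,1.1]
    - [0,0.023,-0.0534,0.07,0,0,1.1]
    - [0,0.023,-0.0534,0.11,0,0,1.1]
    - [0,0.023,-0.0534,0.137,0,0,1.1]
    - [0,0.023,-0.0534,0.137,0,0,1.1]
    - [0,0.023,-0.0534,0.137,0,0,1.1]
    - [0,0.023,-0.0534,0.137,0,0,1.1]

```text
clock: 9.3
position: [0.5558, 0.1591, 0.1231]
ee_rot: [0.989, 0.146, 0.001, -0.0]
ft_force: [-1.0, -1.0, -0.8]
grip_width: 0.135
```

```bash
python3 - <<'E'
from h import *
o=monitor.get_obs();print(o["position"],o["ft_force"])
plan(.5552,.1576,.10,16.7)
im,d,C=shot("wrist"); cv2.imwrite("pics/w4.png",im[0:400,120:560]); P=cloud("wrist",d,C); np.save("w4.npy",P)
E
```

```text
[0.55575416 0.15908812 0.12306506] [-1.01830319 -0.97002669 -0.82701971]
shift [-0.001   0.0013  0.0231] turn [-0.02 -0.12  0.14]
```

View pics/w4.png

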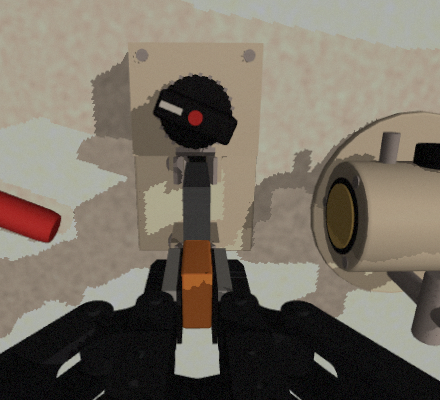

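Cell edge hangs over the slot's upper end at (197,160) and lines up with it. Knob bar runs from (158,103) to (235,135), pin at (195,118).

Emit:
servo_tool:
  motion:
    - [0,-0.001,0.0013,0.005,0,0,0.1]
    - [0,-0.001,0.0013,0.01,0,0,0.1]
    - [0,-0.001,0.0013,0.015,0,0,0.1]
    - [0,-0.001,0.0013,0.02,0,0,0.1]
    - [0,-0.001,0.0013,0.024,0,0,0.1]
    - [0,-0.001,0.0013,0.024,0,0,0.1]
    - [0,-0.001,0.0013,0.024,0,0,0.1]

```text
clock: 10.22
position: [0.5545, 0.1571, 0.0979]
ee_rot: [0.989, 0.145, 0.0, -0.0]
ft_force: [0.0, 0.6, -1.4]
grip_width: 0.127
```

Emit:
servo_tool:
  motion:
    - [0,0,0,0.003,0,0,0]
    - [0,0,0,0.006,0,0,0]
    - [0,0,0,0.009,0,0,0]
    - [0,0,0,0.012,0,0,0]
    - [0,0,0,0.012,0,0,0]
    - [0,0,0,0.012,0,0,0]

```text
clock: 10.98
position: [0.5547, 0.1573, 0.0859]
ee_rot: [0.989, 0.145, 0.0, -0.0]
ft_force: [3.3, 1.0, -2.2]
grip_width: 0.13
```

Emit:
servo_tool:
  motion:
    - [0,0,0,0.003,0,0,0]
    - [0,0,0,0.006,0,0,0]
    - [0,0,0,0.009,0,0,0]
    - [0,0,0,0.012,0,0,0]
    - [0,0,0,0.012,0,0,0]

```text
clock: 11.6
position: [0.554, 0.157, 0.0732]
ee_rot: [0.989, 0.145, -0.0, 0.0]
ft_force: [4.2, 1.1, -2.7]
grip_width: 0.127
```

Emit:
servo_tool:
  motion:
    - [0,0,0,0.001,0,0,0]
    - [0,0,0,0.002,0,0,0]
    - [0,0,0,0.003,0,0,0]
    - [0,0,0,0.004,0,0,0]
    - [0,0,0,0.004,0,0,0]

```text
clock: 12.22
position: [0.5544, 0.1571, 0.0697]
ee_rot: [0.989, 0.145, -0.0, -0.0]
ft_force: [3.5, 0.7, 0.7]
grip_width: 0.129
```

Emit:
servo_tool:
  motion:
    - [0,0,0,0.001,0,0,0]
    - [0,0,0,0.002,0,0,0]
    - [0,0,0,0.002,0,0,0]

```text
clock: 12.6
position: [0.5543, 0.1571, 0.0676]
ee_rot: [0.989, 0.145, -0.0, 0.0]
ft_force: [4.8, 0.6, 0.0]
grip_width: 0.129
```

Emit:
servo_tool:
  motion:
    - [0,0,0,0.001,0,0,0]
    - [0,0,0,0.002,0,0,0]
    - [0,0,0,0.002,0,0,0]

```text
clock: 12.98
position: [0.5545, 0.1572, 0.0659]
ee_rot: [0.989, 0.145, 0.0, -0.0]
ft_force: [3.6, 1.7, 3.8]
grip_width: 0.128
```

```bash
python3 - <<'E'
from h import *
T=T_tool();o=monitor.get_obs();print(o["torque"])
im,d,C=shot("wrist"); P=cloud("wrist",d,C); np.save("w5.npy",P); cv2.imwrite("pics/w5.png",im)
Q=(P-T[:3,3])@T[:3,:3]
for v in range(170,310,8): print(v,Q[v,312:322,:].mean(0).round(4),P[v,312:322,2].mean().round(4))
E
```

```text
[ 0.26704518 -0.95536118 -0.00728742]
170 [-0.0003 -0.042   0.0124] 0.0536
178 [-0.0003 -0.0366  0.0194] 0.0466
186 [-0.0003 -0.0364  0.006 ] 0.06
194 [-0.0003 -0.0332  0.0049] 0.0611
202 [-0.0003 -0.0295  0.005 ] 0.061
210 [-0.0003 -0.026   0.0046] 0.0614
218 [-0.0003 -0.0221  0.0051] 0.0608
226 [-0.0003 -0.0184  0.005 ] 0.061
234 [-0.0003 -0.0146  0.0049] 0.0611
242 [-0.0003 -0.0124  0.0011] 0.0648
250 [-0.0003 -0.0125 -0.0071] 0.073
258 [-0.0003 -0.0125 -0.0143] 0.0802
266 [-0.0003 -0.0124 -0.0208] 0.0867
274 [-0.0003 -0.0122 -0.0264] 0.0924
282 [-0.0002 -0.0095 -0.0274] 0.0934
290 [-0.0003 -0.0058 -0.0269] 0.0929
298 [-0.0003 -0.0027 -0.0273] 0.0933
306 [-0.0003  0.0009 -0.0271] 0.0931
```

Emit:
servo_tool:
  motion:
    - [0,0,0,0.0005,0,0,0]
    - [0,0,0,0.001,0,0,0]
    - [0,0,0,0.001,0,0,0]

```text
clock: 13.4
position: [0.5547, 0.1573, 0.0659]
ee_rot: [0.989, 0.145, 0.0, -0.0]
ft_force: [0.6, -0.4, 14.7]
grip_width: 0.135
```

Emit:
servo_tool:
  motion:
    - [0,0,0,0.0006,0,0,0]
    - [0,0,0,0.0006,0,0,0]
    - [0,0,0,0.0006,0,0,0]

```text
clock: 13.78
position: [0.5548, 0.1574, 0.0659]
ee_rot: [0.989, 0.145, 0.0, -0.001]
ft_force: [-2.5, 0.1, 19.8]
grip_width: 0.134
```

Emit:
servo_tool:
  motion:
    - [0,0,0,-0.0014,0,0,0]
    - [0,0,0,-0.0014,0,0,0]
    - [0.5,0,0,-0.0014,0,0,0]
    - [0.5,0,0,-0.0014,0,0,0]
    - [0.5,0,0,-0.0014,0,0,0]
    - [0.5,0,0,-0.03,0,0,0]
    - [0.5,0,0,-0.075,0,0,0]
    - [0.6,0,0,-0.12,0,0,0]
    - [0.6,0,0,-0.14,0,0,0]
    - [0.6,0,0,-0.14,0,0,0]
    - [0.6,0,0,-0.14,0,0,0]

```text
clock: 15.15
position: [0.5538, 0.157, 0.2029]
ee_rot: [0.989, 0.145, -0.001, 0.0]
ft_force: [-0.2, 1.2, 0.2]
grip_width: 0.6
```

```bash
python3 - <<'E'
from h import *
o=monitor.get_obs();print(o["clock"],o["position"],o["ft_force"],o["torque"],o["joint_pos"])
im,d,C=shot("wrist"); P=cloud("wrist",d,C); np.save("w6.npy",P); cv2.imwrite("pics/w6.png",im)
find("wrist",C,["amber_cell","pin_top","knob_grip"],1)
hsv=cv2.cvtColor(im,cv2.COLOR_BGR2HSV); g=im.max(2)
m=(hsv[...,1]>130)&((hsv[...,0]<5)|(hsv[...,0]>172))&(P[...,2]>.085)&(P[...,2]<.11)&(abs(P[...,0]-.536)<.03); print("pin",m.sum(),P[m].mean(0).round(4))
m=(abs(P[...,0]-.536)<.035)&(abs(P[...,1]-.219)<.03)&(P[...,2]>.084)&(P[...,2]<.1)
q=P[m]; print("bar",m.sum(),np.median(q,0).round(4),cv2.minAreaRect(q[:,:2].astype(np.float32)*1000))
c=q[:,:2]-q[:,:2].mean(0); w,v=np.linalg.eigh(c.T@c); print("bar axis deg",np.degrees(np.arctan2(v[1,1],v[0,1])),np.sqrt(12*w/len(q)))
m=(hsv[...,0]>8)&(hsv[...,0]<30)&(hsv[...,1]>130)&(P[...,2]>.085)&(P[...,2]<.1)&(abs(P[...,0]-.555)<.03)
q=P[m]; print("tab",m.sum(),np.median(q,0).round(4),cv2.minAreaRect(q[:,:2].astype(np.float32)*1000))
E
```

```text
15.15 [0.55379405 0.15699834 0.20292236] [-0.18336574  1.19134341  0.21717732] [-0.01934489  0.05107936  0.00483874] [-0.78713872  0.2549662   0.51195843  1.65914468 -0.12985954  1.26327579
  0.04258408]
wrist amber_cell 0.69 [0.553  0.1711 0.0584]
wrist knob_grip 0.92 [0.5379 0.2236 0.0577]
pin 128 [0.5362 0.2191 0.0914]
bar 1138 [0.5359 0.2194 0.0909] ((536.2817993164062, 219.23486328125), (13.885895729064941, 39.88357925415039), 84.88589477539062)
bar axis deg 174.593060747593 [0.01350403 0.03944109]
tab 541 [0.5552 0.1602 0.0928] ((551.6380004882812, 189.49441528320312), (25.702024459838867, 85.22157287597656), 19.867624282836914)
```

View pics/w6.png

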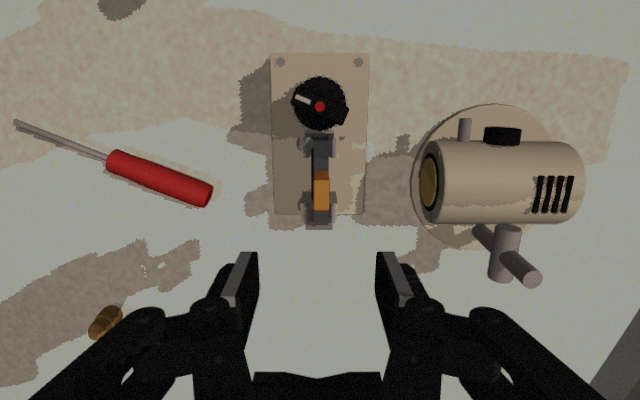

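The cell stands home with its tab top at z 0.093. The knob bar is at (320,106), world (0.5361,0.2191), with yaw about -5.3°. Next I'll turn and go over the knob.

Emit:
servo_tool:
  motion:
    - [0.4,0.0005,-0.03,0,0,0,-10]
    - [0.4,0.001,-0.0646,0.02,0,0,-20]
    - [0.4,0.001,-0.0646,0.05,0,0,-30]
    - [0.4,0.001,-0.0646,0.06,0,0,-40]
    - [0.4,0.001,-0.0646,0.06,0,0,-50]
    - [0.32,0.001,-0.0646,0.06,0,0,-60]
    - [0.32,0.001,-0.0646,0.06,0,0,-68]
    - [0.32,0.001,-0.0646,0.06,0,0,-68]
    - [0.32,0.001,-0.0646,0.06,0,0,-68]
    - [0.32,0.001,-0.0646,0.06,0,0,-68]

```text
clock: 16.6
position: [0.5368, 0.2193, 0.1441]
ee_rot: [0.739, 0.673, -0.0, -0.0]
ft_force: [-0.5, -0.2, -0.3]
grip_width: 0.319
```

```bash
cat > mon.py <<'E'
from h import *
o=monitor.get_obs(); T=T_tool()
print("clk",round(o["clock"],2),"psi",np.degrees(np.arctan2(T[1,0],T[0,0])).round(2),"tz",o["torque"].round(3),"F",o["ft_force"].round(1),"pos",o["position"].round(4),"j7",o["joint_pos"][6].round(3),"w",round(o["grip_width"],3))
E
python3 mon.py; python3 -c "
from h import *
print(monitor.get_obs()['joint_pos']); plan(.5361,.2191,.067,84.7)"
```

```text
clk 16.6 psi 84.62 tz [ 0.03   0.003 -0.006] F [-0.5 -0.2 -0.3] pos [0.5368 0.2193 0.1441] j7 1.087 w 0.319
[-0.7214101   0.29972194  0.30407133  1.70995346 -0.09714632  1.14680232
  1.0868967 ]
shift [-0.0003 -0.0006  0.0771] turn [-0.01  0.   -0.08]
```

Emit:
servo_tool:
  motion:
    - [0.32,-0.0003,-0.0006,0.03,0,0,0]
    - [0.32,-0.0003,-0.0006,0.055,0,0,0]
    - [0.32,-0.0003,-0.0006,0.07,0,0,0]
    - [0.32,-0.0003,-0.0006,0.077,0,0,0]
    - [0.32,-0.0003,-0.0006,0.077,0,0,0]
    - [0,-0.0003,-0.0006,0.077,0,0,0]
    - [0,-0.0003,-0.0006,0.077,0,0,0]
    - [0,-0.0003,-0.0006,0.077,0,0,0]
    - [0,-0.0003,-0.0006,0.077,0,0,0]
  grip_force: 100

```text
clock: 17.73
position: [0.5368, 0.2191, 0.0682]
ee_rot: [0.739, 0.674, 0.001, 0.0]
ft_force: [-1.9, -0.8, 7.1]
grip_width: 0.141
```

```bash
python3 mon.py
```

```text
clk 17.73 psi 84.69 tz [-0.232  0.374 -0.193] F [-1.9 -0.8  7.1] pos [0.5368 0.2191 0.0682] j7 1.111 w 0.141
```

Emit:
servo_tool:
  motion:
    - [0,0,0,0,0,0,4]
    - [0,0,0,0,0,0,8]
    - [0,0,0,0,0,0,12]

```text
clock: 18.1
position: [0.5367, 0.2192, 0.0682]
ee_rot: [0.806, 0.592, 0.001, 0.0]
ft_force: [-0.9, -1.4, 6.0]
grip_width: 0.139
```

```bash
python3 mon.py
```

```text
clk 18.1 psi 72.62 tz [-0.342  0.317  0.255] F [-0.9 -1.4  6. ] pos [0.5367 0.2192 0.0682] j7 0.914 w 0.139
```

Emit:
servo_tool:
  motion:
    - [0,0,0,0,0,0,4]
    - [0,0,0,0,0,0,8]
    - [0,0,0,0,0,0,12]

```text
clock: 18.48
position: [0.5368, 0.2193, 0.0683]
ee_rot: [0.863, 0.505, 0.001, 0.0]
ft_force: [-1.5, -0.8, 6.3]
grip_width: 0.143
```

```bash
python3 mon.py
```

```text
clk 18.48 psi 60.63 tz [-0.298  0.288  0.31 ] F [-1.5 -0.8  6.3] pos [0.5368 0.2193 0.0683] j7 0.718 w 0.143
```

Emit:
servo_tool:
  motion:
    - [0,0,0,0,0,0,4]
    - [0,0,0,0,0,0,8]

```text
clock: 18.73
position: [0.5368, 0.2193, 0.0682]
ee_rot: [0.896, 0.443, 0.001, -0.0]
ft_force: [-0.0, -1.7, 6.1]
grip_width: 0.142
```

```bash
python3 mon.py
```

```text
clk 18.73 psi 52.63 tz [-0.311  0.225  0.346] F [-0.  -1.7  6.1] pos [0.5368 0.2193 0.0682] j7 0.588 w 0.142
```

Emit:
servo_tool:
  motion:
    - [0,0,0,0,0,0,4]
    - [0,0,0,0,0,0,8]

```text
clock: 18.98
position: [0.5368, 0.2193, 0.0683]
ee_rot: [0.925, 0.38, 0.001, -0.0]
ft_force: [-1.3, -1.9, 5.2]
grip_width: 0.14
```

```bash
python3 mon.py
```

```text
clk 18.98 psi 44.62 tz [-0.283  0.246  0.371] F [-1.3 -1.9  5.2] pos [0.5368 0.2193 0.0683] j7 0.458 w 0.14
```

Emit:
servo_tool:
  motion:
    - [0,0,0,0,0,0,4]
    - [0,0,0,0,0,0,8]

```text
clock: 19.23
position: [0.5369, 0.2193, 0.0683]
ee_rot: [0.949, 0.314, 0.001, -0.0]
ft_force: [-0.2, -0.8, 5.4]
grip_width: 0.14
```

```bash
python3 mon.py
```

```text
clk 19.23 psi 36.64 tz [-0.302  0.167  0.415] F [-0.2 -0.8  5.4] pos [0.5369 0.2193 0.0683] j7 0.329 w 0.14
```

Emit:
servo_tool:
  motion:
    - [0,0,0,0,0,0,4]
    - [0,0,0,0,0,0,8]

```text
clock: 19.48
position: [0.5369, 0.2193, 0.0682]
ee_rot: [0.969, 0.247, 0.001, -0.0]
ft_force: [-0.3, -1.1, 5.5]
grip_width: 0.136
```

```bash
python3 mon.py
```

```text
clk 19.48 psi 28.64 tz [-0.309  0.11   0.464] F [-0.3 -1.1  5.5] pos [0.5369 0.2193 0.0682] j7 0.199 w 0.136
```

Emit:
servo_tool:
  motion:
    - [0,0,0,0,0,0,4]
    - [0,0,0,0,0,0,8]

```text
clock: 19.73
position: [0.5369, 0.2193, 0.0683]
ee_rot: [0.984, 0.179, 0.001, -0.0]
ft_force: [-0.2, -1.2, 5.3]
grip_width: 0.144
```

```bash
python3 mon.py
```

```text
clk 19.73 psi 20.64 tz [-0.297  0.148  0.436] F [-0.2 -1.2  5.3] pos [0.5369 0.2193 0.0683] j7 0.07 w 0.144
```

Emit:
servo_tool:
  motion:
    - [0,0,0,0,0,0,4]
    - [0,0,0,0,0,0,8]

```text
clock: 19.98
position: [0.5369, 0.2195, 0.0682]
ee_rot: [0.994, 0.11, 0.001, -0.0]
ft_force: [0.3, -1.0, 5.8]
grip_width: 0.143
```

```bash
python3 mon.py
```

```text
clk 19.98 psi 12.67 tz [-0.24   0.011  0.745] F [ 0.3 -1.   5.8] pos [0.5369 0.2195 0.0682] j7 -0.058 w 0.143
```

Now it rises sharply, so I'll take smaller steps.

Emit:
servo_tool:
  motion:
    - [0,0,0,0,0,0,4]

```text
clock: 20.1
position: [0.537, 0.2195, 0.0683]
ee_rot: [0.997, 0.076, 0.001, -0.0]
ft_force: [0.3, -1.9, 5.8]
grip_width: 0.144
```

```bash
python3 mon.py
```

```text
clk 20.1 psi 8.68 tz [-0.29  -0.096  0.877] F [ 0.3 -1.9  5.8] pos [0.537  0.2195 0.0683] j7 -0.122 w 0.144
```

Emit:
servo_tool:
  motion:
    - [0,0,0,0,0,0,4]

```text
clock: 20.23
position: [0.537, 0.2195, 0.0683]
ee_rot: [0.999, 0.041, 0.001, -0.0]
ft_force: [-0.4, -0.8, 5.7]
grip_width: 0.145
```

```bash
python3 mon.py
```

```text
clk 20.23 psi 4.7 tz [-0.215 -0.041  0.819] F [-0.4 -0.8  5.7] pos [0.537  0.2195 0.0683] j7 -0.186 w 0.145
```

Emit:
servo_tool:
  motion:
    - [0,0,0,0,0,0,4]

```text
clock: 20.35
position: [0.537, 0.2195, 0.0683]
ee_rot: [1.0, 0.006, 0.001, -0.0]
ft_force: [0.3, -1.8, 5.7]
grip_width: 0.141
```

```bash
python3 mon.py
```

```text
clk 20.35 psi 0.68 tz [-0.301 -0.024  0.643] F [ 0.3 -1.8  5.7] pos [0.537  0.2195 0.0683] j7 -0.25 w 0.141
```

Emit:
servo_tool:
  motion:
    - [0,0,0,0,0,0,4]

```text
clock: 20.48
position: [0.537, 0.2195, 0.0683]
ee_rot: [1.0, -0.029, 0.001, -0.001]
ft_force: [-0.4, -2.5, 4.7]
grip_width: 0.144
```

```bash
python3 mon.py
```

```text
clk 20.48 psi -3.35 tz [-0.264  0.015  0.394] F [-0.4 -2.5  4.7] pos [0.537  0.2195 0.0683] j7 -0.315 w 0.144
```

Emit:
servo_tool:
  motion:
    - [0,0,0,0,0,0,0]
    - [0,0,0,0,0,0,0]

```text
clock: 20.72
position: [0.537, 0.2194, 0.0683]
ee_rot: [1.0, -0.029, 0.001, -0.001]
ft_force: [-0.1, -0.7, 6.4]
grip_width: 0.139
```

```bash
python3 mon.py; python3 - <<'E'
from h import *
ims=[];Ps=[]
for k in range(4):
    im,d,C=shot("wrist"); P=cloud("wrist",d,C); hsv=cv2.cvtColor(im,cv2.COLOR_BGR2HSV)
    near=(abs(P[...,0]-.5365)<.03)&(abs(P[...,1]-.2193)<.025)
    m=(hsv[...,1]>130)&((hsv[...,0]<5)|(hsv[...,0]>172))&near
    b=near&~cv2.dilate(m.astype(np.uint8),np.ones((7,7))).astype(bool)&(P[...,2]>.086)&(P[...,2]<.097)&(im.max(2)<70)
    v,u=np.nonzero(m); print("pin",m.sum(),u.mean().round(1),v.mean().round(1),np.median(P[m],0).round(4),"bar",b.sum(),np.median(P[b],0).round(4))
cv2.imwrite("pics/w7.png",im)
find("wrist",C,["pin_top","knob_grip"],1)
E
```

```text
clk 20.73 psi -3.28 tz [-0.212  0.078 -0.083] F [-0.1 -0.7  6.4] pos [0.537  0.2194 0.0683] j7 -0.313 w 0.139
pin 681 317.4 302.8 [0.5367 0.222  0.0928] bar 689 [0.5412 0.2277 0.0908]
pin 657 315.8 301.1 [0.5365 0.2219 0.0926] bar 860 [0.5399 0.2282 0.091 ]
pin 659 318.4 302.3 [0.5369 0.2218 0.0928] bar 956 [0.5391 0.2287 0.0909]
pin 669 316.6 303.1 [0.5367 0.2221 0.0928] bar 791 [0.5393 0.2271 0.0909]
wrist knob_grip 0.63 [0.5363 0.2298 0.0861]
```

View pics/w7.png

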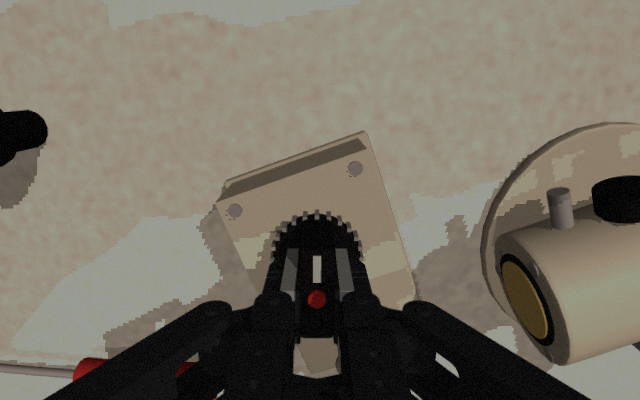

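Fingers still hold the bar, with the pin at (317,300). Next I'll let go and measure the pin from above.

Emit:
servo_tool:
  motion:
    - [0.4,0,0,0,0,0,0]
    - [0.4,0,0,0,0,0,0]
    - [0.4,0,0,0,0,0,0]
    - [0.4,0,0,-0.02,0,0,0]
    - [0.4,0,0.01,-0.06,0,0,0]
    - [0.4,0,0.03,-0.09,0,0,0]
    - [0.4,0,0.045,-0.09,0,0,0]
    - [0.4,0,0.045,-0.09,0,0,0]
    - [0.4,0,0.045,-0.09,0,0,0]
    - [0.4,0,0.045,-0.09,0,0,0]

```text
clock: 22.28
position: [0.5332, 0.1749, 0.1566]
ee_rot: [1.0, -0.028, -0.0, 0.0]
ft_force: [-0.1, 0.1, 0.1]
grip_width: 0.4
```

```bash
cat > pin.py <<'E'
from h import *
A=[]
for k in range(8):
    im,d,C=shot("wrist"); P=cloud("wrist",d,C); hsv=cv2.cvtColor(im,cv2.COLOR_BGR2HSV)
    near=(abs(P[...,0]-.5365)<.03)&(abs(P[...,1]-.2193)<.025)
    m=(hsv[...,1]>130)&((hsv[...,0]<5)|(hsv[...,0]>172))&near
    e=cv2.erode(m.astype(np.uint8),np.ones((3,3))).astype(bool)
    b=near&~cv2.dilate(m.astype(np.uint8),np.ones((7,7))).astype(bool)&(P[...,2]>.086)&(P[...,2]<.097)
    A.append([m.sum(),P[e][:,2].mean(),np.percentile(P[e][:,2],75),b.sum(),P[b][:,2].mean()])
print(np.mean(A,0).round(5)); print(np.std(A,0).round(5))
v,u=np.nonzero(m); cu,cv=int(u.mean()),int(v.mean()); print(cu,cv,P[e].mean(0).round(4))
cv2.imwrite("pics/pin.png",cv2.resize(im[max(0,cv-70):cv+90,max(0,cu-110):cu+110],None,fx=3,fy=3))
m=(hsv[...,0]>8)&(hsv[...,0]<25)&(hsv[...,1]>130)&(P[...,2]>.088)&(P[...,2]<.1)&(abs(P[...,0]-.557)<.02)&(abs(P[...,1]-.157)<.025)
q=P[m]; print("tab",m.sum(),np.median(q,0).round(4),cv2.minAreaRect(q[:,:2].astype(np.float32)*1000))
E
python3 mon.py; python3 pin.py
```

```text
clk 22.27 psi -3.21 tz [ 0.025 -0.     0.04 ] F [-0.1  0.1  0.1] pos [0.5332 0.1749 0.1566] j7 -0.306 w 0.4
[2.17625e+02 9.28600e-02 9.32500e-02 5.16875e+02 9.08700e-02]
[4.820200e+00 4.000000e-05 6.000000e-05 4.321295e+01 8.000000e-05]
316 144 [0.5364 0.2193 0.0928]
tab 583 [0.5543 0.1588 0.0929] ((555.2998046875, 155.62535095214844), (12.156866073608398, 24.284584045410156), 19.429109573364258)
```

View pics/pin.png

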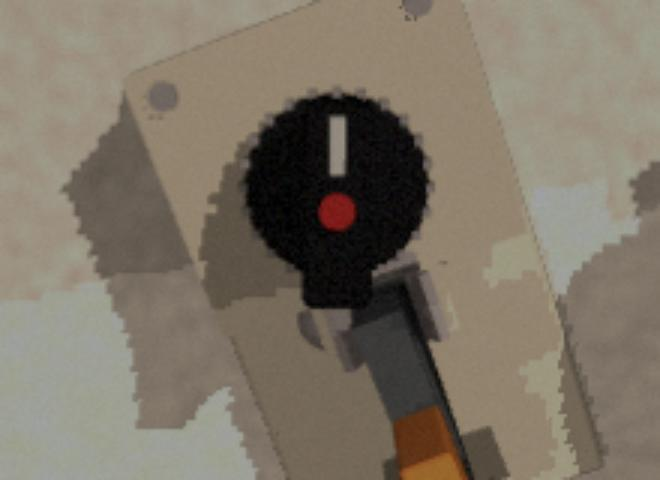

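```bash
python3 - <<'E'
from h import *
for n in("w3","w6"):
    im=cv2.imread(f"pics/{n}.png"); P=np.load(n+".npy"); hsv=cv2.cvtColor(im,cv2.COLOR_BGR2HSV)
    near=(abs(P[...,0]-.5365)<.03)&(abs(P[...,1]-.2193)<.025)
    m=(hsv[...,1]>130)&((hsv[...,0]<5)|(hsv[...,0]>172))&near
    e=cv2.erode(m.astype(np.uint8),np.ones((3,3))).astype(bool)
    b=near&~cv2.dilate(m.astype(np.uint8),np.ones((7,7))).astype(bool)&(P[...,2]>.084)&(P[...,2]<.099)
    print(n,m.sum(),P[e][:,2].mean(),np.percentile(P[e][:,2],75),b.sum(),P[b][:,2].mean())
E
```

```text
w3 118 0.09174288159712003 0.09241246697221678 428 0.09080687538251257
w6 165 0.0919337608763655 0.09240455428965376 416 0.090846840856007
```

Pin rise measures about 0.9 mm, which is close to the 0.8 mm limit and short of the usual 1.5 mm at rest. The torque was also still falling when I stopped. I'll regrasp and turn a few degrees further into the valley, well short of a second click.

Emit:
servo_tool:
  motion:
    - [0.35,0,-0.03,0,0,0,0]
    - [0.35,0,-0.045,0.02,0,0,0]
    - [0.35,0,-0.045,0.05,0,0,0]
    - [0.35,0,-0.045,0.075,0,0,0]
    - [0.35,0,-0.045,0.09,0,0,0]
    - [0.35,0,-0.045,0.09,0,0,0]
    - [0,0,-0.045,0.09,0,0,0]
    - [0,0,-0.045,0.09,0,0,0]
    - [0,0,-0.045,0.09,0,0,0]
    - [0,0,-0.045,0.09,0,0,0]

```text
clock: 23.92
position: [0.5369, 0.2191, 0.0681]
ee_rot: [1.0, -0.029, 0.001, -0.0]
ft_force: [-0.0, -2.0, 6.0]
grip_width: 0.143
```

```bash
python3 mon.py
```

```text
clk 23.93 psi -3.29 tz [-0.345  0.035 -0.073] F [-0. -2.  6.] pos [0.5369 0.2191 0.0681] j7 -0.312 w 0.143
```

Emit:
servo_tool:
  motion:
    - [0,0,0,0,0,0,4]

```text
clock: 24.05
position: [0.5368, 0.2191, 0.0681]
ee_rot: [0.998, -0.064, 0.001, -0.0]
ft_force: [0.4, -2.3, 5.8]
grip_width: 0.137
```

```bash
python3 mon.py
```

```text
clk 24.05 psi -7.34 tz [-0.351  0.014  0.098] F [ 0.4 -2.3  5.8] pos [0.5368 0.2191 0.0681] j7 -0.377 w 0.137
```

Emit:
servo_tool:
  motion:
    - [0,0,0,0,0,0,3]

```text
clock: 24.18
position: [0.5368, 0.2191, 0.0681]
ee_rot: [0.996, -0.091, 0.001, -0.0]
ft_force: [0.3, -2.2, 5.8]
grip_width: 0.141
```

```bash
python3 mon.py
```

```text
clk 24.18 psi -10.39 tz [-0.315 -0.003  0.083] F [ 0.3 -2.2  5.8] pos [0.5368 0.2191 0.0681] j7 -0.425 w 0.141
```

Emit:
servo_tool:
  motion:
    - [0,0,0,0,0,0,0]
    - [0.4,0,0,0,0,0,0]
    - [0.4,0,0,0,0,0,0]
    - [0.4,0,0,0,0,0,0]
    - [0.4,0,0,-0.02,0,0,0]
    - [0.4,0,0.01,-0.06,0,0,0]
    - [0.4,0,0.03,-0.09,0,0,0]
    - [0.4,0,0.045,-0.09,0,0,0]
    - [0.4,0,0.045,-0.09,0,0,0]
    - [0.4,0,0.045,-0.09,0,0,0]
    - [0.4,0,0.045,-0.09,0,0,0]

```text
clock: 25.55
position: [0.5278, 0.1755, 0.1566]
ee_rot: [0.996, -0.089, -0.0, 0.0]
ft_force: [0.9, 0.3, -0.7]
grip_width: 0.4
```

```bash
python3 mon.py; python3 pin.py
```

```text
clk 25.55 psi -10.22 tz [ 0.018 -0.03   0.048] F [ 0.9  0.3 -0.7] pos [0.5278 0.1755 0.1566] j7 -0.429 w 0.4
[2.28375e+02 9.32600e-02 9.36800e-02 5.30000e+02 9.08700e-02]
[8.94340e+00 7.00000e-05 6.00000e-05 6.61589e+01 4.00000e-05]
313 153 [0.5365 0.2192 0.0933]
tab 633 [0.5553 0.1581 0.0929] ((555.4814453125, 155.4710693359375), (12.068487167358398, 24.62702178955078), 19.471969604492188)
```

```bash
python3 -c "
from h import *
ticket.hand_in()"; python3 mon.py
```

```text
the job is handed in; nothing more can be done
the job is handed in; nothing more can be done
```

The amber cell is home in the slot and clamped, the clutch has clicked once, and the job was handed in at about 26 s of the 72 s allowed. I had no direct reading of the contact force on the stop or of the verdict.

- **Cell:** I pressed it down until it stopped moving, with the force climbing from 4 to 15 to 20 N (limit 40 N). Afterwards its tab top measured 93 mm above the table, against 94 mm expected and within calibration error.
- **Knob:** Turning clockwise, the torque rose to 0.88 N m and fell to 0.39 N m, which was the click. I let go there.
- **Pin check:** At that point the pin measured only about 0.9 mm up, too close to the 0.8 mm lower limit. I regripped and turned 7° further. The torque stayed near 0.1 N m, with no rise towards a second click.
- **Last check, hand clear:** The pin is about 1.3 mm up (window 0.8 to 2.1 mm) and the cell is still seated. The stop force is inferred only from the torque peak before the click. I kept clear of the blue cell and the loose things but did not look at them again at the end.

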